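Set the label printer's roll guide for wide labels and hold it

ROBOT

A 7-joint arm with a two-finger parallel gripper is mounted at the origin on a cart in front of the work surface, level with it; the furniture and walls round the work are solid. World frame = base frame: x ahead of the robot, y to its left, z up, the work surface at z = 0. Lengths are in mm, angles in rad, forces in N, time in s.
With the tool pointing down it reaches from about 425 to 875 mm from the base axis. Payload 9.9 kg.
Tool frame: the origin (TCP) lies midway between the tips of the shut fingers; the grasp point (between the pads) lies 19 mm behind it; z points along the fingers, y is the line along which they close (so a half turn about z gives the same grasp; the last joint's range is limited). The gripper opens to 85 mm and grips with 20 to 120 N. Pads are 22 mm wide; open, the fingers measure 114 mm over their backs; the gripper's body (76 mm by 85 mm) begins 54 mm behind the grasp point. The pads swing forward as they close: fully open they stand 13 mm farther back than shut.
Start: joints at [1.146, 0.576, 0.025, 1.437, -0.015, 1.129, -0.057], TCP at [225.617, -636.181, 231.289] pointing down, gripper open.
Joint ranges: [-2.76, 2.76], [-0.34, 2.15], [-1.52, 1.57], [0.19, 2.46], [-1.09, 4.23], [0.17, 1.99], [-2.82, 2.82]. Speed limits (rad/s): [2.22, 2.22, 3.01, 3.01, 3.14, 3.14, 3.14].

INTERFACE

Orientations are given as [roll, pitch, yaw] about the fixed x, y, z axes, in that order (R = Rz(yaw) Ry(pitch) Rx(roll)).
In Python, from station import status, eyes, close_job gives the robot as it stands. The module is installed in compiled form; this text tells all that it offers.
- The arm moves only by the tool servo_tool, never from a script. Its argument "steps" is a list that holds one entry, the list of rows, each a list of 5 numbers: the shift along the tool's x, y, z in cm, then the turn about the tool's z in rad, then the opening, from -1 (shut) to 1 (fully open). In form: [[[tx, ty, tz, roll, grip], ...]]. A call has 1 to 10 rows; each row is the pose to reach, as a shift and turn from the pose commanded when the call began, along the tool's axes at that moment; what a row does not reach only later rows make up. A row lasts 1/12 s, in which the tool goes at most 41.7 mm and 7.16 degrees, less where a joint would pass 70% of its speed; a pose out of reach is approached as far as the arm can. A call with a gripper value outside its range is refused whole. The fingers move at their own pace and stop on an object; the grip force is fixed at half the most. Time passes only in rows, so rows that repeat a pose let the fingers close. It gives the time, the measured TCP pose, the force, the opening and the grip force at its end, in the units of the state.
- status.sense(): the state, without advancing time (a new reading comes with each control period).
- eyes.camera(name): name is "scene" or "top" or "wrist"; returns the picture (384x512x3 uint8, red, green, blue); there is no depth.
- eyes.camera_info(name): a dict with "intrinsics" (3x3 intrinsics, pixels), "R" (3x3) and "t" (3): a world point X has camera coordinates R X + t; the wrist camera has in their place "T_tool_cam" (4x4, takes a point from camera to tool coordinates, whose origin is the TCP and whose axes are the flange's). Camera axes: x right, y down, z forward; pixel columns grow to the right and rows downward; lengths in mm; the calibration is good to about 2 mm. A picture is of the moment at which its call begins: read the wrist's pose just before it. camera_info takes no time and is no camera call.
- close_job(): hands the job in; it is judged then, once.
The state is a dict: "clock": time; "joint_positions": joint angles; "qd": joint speeds; "effort": joint torques, N m; "ee_pos": TCP position; "tcp_rot": TCP orientation; "force": force on the tool from outside, world axes, zero at the start; "torque": the same for the moment, N m; "gripper_width": finger opening in mm; "grip_force": force on a finger pad.
Only numpy, scipy, OpenCV 4.12 (cv2) and the standard library are available. Lean on these libraries where they do the work, as an engineer would, in place of code of your own. Each camera call takes 0.05 s, during which the arm holds its last target. There are 200 camera calls.

TASK

Set the label printer up for the wider label roll: press its red stop key, then the yellow size key, then the green confirm key, one at a time and each fully down. Then take the spring-loaded roll guide by its black round grip, draw it out until its red pointer stands at the blue size clip and, holding it there, sweep the orange cam lever round to its closed stop with the side of your fingers. Leave the things round the printer alone, and finish still holding the grip, with the guide on the clip and the lever closed, so that I can drop the new roll in.

Things in the scene. Friction and masses are not known exactly. Their poses are not given: they have to be found in the camera images.
- label_printer: White desktop label printer, fixed, 225 (x) by 276 (y) by 100 mm high. Origin: on the worktop under its middle; x to its rear (away from the robot at yaw 0), y left, z up. Front part, x -0.120 to 0.030: deck 45 mm high with roll cradle and sliding guide. Rear part, x 0.030 to 0.105: housing 100 mm high, three keys on top, display right of them. Fixed roll plate at y 0.105, top 64 mm above deck.
- red_key_top (a point): Middle of the top face of the round red stop key (23 mm across), right-most of the three keys; 48 mm from the next key. Pressed straight down, 5 mm, about 4 N at full depth; springs back.
- yellow_key_top (a point): Middle of the top face of the round yellow size key (23 mm), left-most of the three; same spring.
- green_key_top (a point): Middle of the top face of the round green confirm key (23 mm), between the other two; same spring.
- red_key (a joint): Red key: 0 up, 0.005 m fully down.
- yellow_key (a joint): Yellow key: 0 up, 0.005 m fully down.
- green_key (a joint): Green key: 0 up, 0.005 m fully down.
- guide (a joint): Sliding roll guide: 0 = in (where a spring of 2.5 to 3 N pulls it), grows to 0.085 m as it is drawn out along the printer's -y (to its right). It runs back when let go with the lever open; the closed lever's cam clamps it on its rail.
- guide_pointer (a point): Tip of the thin red pointer that sticks out of the front of the sliding guide, 56 mm in front (printer -x) of the grip's axis; it slides with the guide along printer y.
- grip_center (a point): Centre of the guide's black grip: upright ribbed rubber cylinder 30 mm across, 34 mm tall, 25 to 59 mm above the deck, free above. It turns freely about its axis, so a hand holding it can turn while the guide does not. Near it: lever paddle; the guide's roll plate 42 mm from the axis on the +y side, top 64 mm above the deck; the lever's 39 mm hub disc under the grip, top 24 mm above the deck.
- lever_paddle (a point): Middle of the cam lever's orange upright paddle: 8 mm thick, 21 to 59 mm out from the grip's axis, top 53 mm above the deck. The lever turns about the grip's axis: a finger that holds the grip, turning counter-clockwise (from above) about that axis, pushes the paddle along with its side; the middle of a 22 mm wide finger is then about 0.77 rad behind the paddle.
- lever (a joint): Cam lever: 0 = open (paddle points from the grip's axis to the printer's front right, 205 deg counter-clockwise from printer +x), 1.134 rad = closed on its stop (paddle points to printer -y). Closes counter-clockwise seen from above, stays where it is pushed, starts near 0 to 0.15; stiffer over the last 0.6 rad as the cam bites (0.1 to 0.2 N m).
- clip_mark (a point): Middle of the top of the blue size clip, 8 mm wide along printer y, that straddles the deck's front edge. The guide is at the mark when the pointer has the same printer y as this point. The clip does not move.
- till_roll_1: New white paper roll, 64 mm across, 57 mm tall, standing right of the printer; leave alone. Origin under its middle.
- deli_pot_olive: Clear deli pot with green filling, 73 mm across, 64 mm tall; leave alone. Origin under its middle.
- deli_pot_romesco: Clear deli pot with pink filling, 73 mm across, 64 mm tall; leave alone. Origin under its middle.
- card_terminal: Dark card terminal, 165 by 68 by 52 mm, lying left of the printer; leave alone. Origin under its middle.

How it is judged (in metres and radians):
On the way, in this order (a step that is already met when the one before it is completed fails the run):
1. the red key is pressed fully down, the other two up (value of joint red_key above 0.004 m and value of joint each of yellow_key, green_key below 0.0015 m), for 0.04 s.
2. then the yellow key is pressed fully down, the other two up (value of joint yellow_key above 0.004 m and value of joint each of red_key, green_key below 0.0015 m), for 0.04 s.
3. then the green key is pressed fully down, the other two up (value of joint green_key above 0.004 m and value of joint each of red_key, yellow_key below 0.0015 m), for 0.04 s.
4. the guide is held by its grip with the pointer at the blue clip (within 5 mm), the lever not yet closed (y of guide_pointer in the frame of clip_mark between -0.005 and 0.005 m and contact force between the fingers and grip above 1 N and value of joint lever below 0.6 rad), for 0.1 s.
At the end, for the whole second after the job is handed in: The red pointer is within 5 mm of the blue clip's middle along the rail, the lever is closed to within 0.08 rad of its stop (joint above 1.05), the fingers still grip the black grip (more than 3 N), and all three keys are up (y of guide_pointer in the frame of clip_mark between -0.005 and 0.005 m and value of joint lever above 1.05 rad and contact force between the fingers and grip above 3 N and value of joint each of red_key, yellow_key, green_key below 0.0015 m); the arm keeps its last pose, push and grip.
It fails at once if the lever is closed (beyond 0.75 rad) while the pointer is more than 8 mm from the clip (value of joint lever above 0.75 rad and (y of guide_pointer in the frame of clip_mark above 0.008 m or y of guide_pointer in the frame of clip_mark below -0.008 m)).
It fails at once if two keys are down at once (value of joint each of red_key, yellow_key above 0.003 m or value of joint each of red_key, green_key above 0.003 m or value of joint each of green_key, yellow_key above 0.003 m).
It fails at once if a thing beside the printer is shoved (more than 20 mm) (distance of any of till_roll_1, deli_pot_olive, deli_pot_romesco, card_terminal from where it was at the start of the episode above 0.02 m).
It also fails if it takes over 51 s, if anything falls off the work surface, if the arm or the gripper's body presses on something with over 40 N, if the wrist force passes 120 N, or if a joint passes its speed limit or range.

## Working session

There is one attempt and no reset: what is moved stays moved. The work goes in short steps, Python scripts to look and compute and a tool call to move; the robot and the scene stay as the last step left them, time stands still between calls to the robot, and variables do not carry over. Pictures are saved under pics/ and viewed, at most 10 in all, crops included, and the job is handed in when it is done.

Besides the shell and the picture viewer there is one more tool, called after "Request:" as name(argument=value, ...), one argument or row to a line, values as JSON. servo_tool: Moves the arm, as the interface text tells. Its arguments: {"type":"object","properties":{"steps":{"type":"array"}},"required":["steps"]}

```bash
mkdir -p pics
python3 - <<'E'
from station import status, eyes
import cv2, numpy as np
s=status.sense(); print({k:np.round(v,3).tolist() for k,v in s.items()})
ims=[]
for n in("scene","top"):
    i=eyes.camera(n); np.save(f'{n}.npy',i); ims.append(i)
    c=eyes.camera_info(n); print(n,{k:np.round(v,3).tolist() for k,v in c.items()})
    cv2.imwrite(f'pics/{n}0.png',i[:,:,::-1])
print({k:np.round(v,3).tolist() for k,v in eyes.camera_info("wrist").items()})
v=np.vstack(ims); cv2.imwrite('pics/a.png',cv2.resize(ims[0],(800,600))[:,:,::-1]); cv2.imwrite('pics/b.png',cv2.resize(ims[1],(800,600))[:,:,::-1])
E
```

```text
{'clock': 0.0, 'joint_positions': [1.146, 0.577, 0.025, 1.438, -0.015, 1.129, -0.057], 'qd': [0.002, 0.002, 0.0, -0.002, -0.0, -0.002, 0.002], 'effort': [-0.0, -76.575, 2.25, -28.597, 0.015, 0.013, -0.0], 'ee_pos': [225.461, -635.748, 230.437], 'tcp_rot': [-3.14, 0.0, 0.341], 'force': [0.503, -0.401, -0.323], 'torque': [-0.034, -0.019, -0.016], 'grip_force': 0.0, 'gripper_width': 85.062}
scene {'intrinsics': [[497.827, 0.0, 249.381], [0.0, 497.827, 192.95], [0.0, 0.0, 1.0]], 'R': [[-0.909, -0.415, 0.025], [-0.191, 0.364, -0.912], [0.37, -0.834, -0.41]], 't': [454.812, 180.599, 1611.961]}
top {'intrinsics': [[435.311, 0.0, 266.925], [0.0, 435.311, 197.221], [0.0, 0.0, 1.0]], 'R': [[0.24, -0.971, 0.0], [-0.949, -0.235, -0.212], [0.206, 0.051, -0.977]], 't': [-74.939, 521.926, 1664.624]}
{'intrinsics': [[293.889, 0.0, 255.527], [0.0, 293.889, 186.447], [0.0, 0.0, 1.0]], 'T_tool_cam': [[-0.001, -0.966, -0.258, 64.437], [1.0, -0.001, -0.001, 0.544], [0.0, -0.258, 0.966, -141.378], [0.0, 0.0, 0.0, 1.0]]}
```

View pics/a.png

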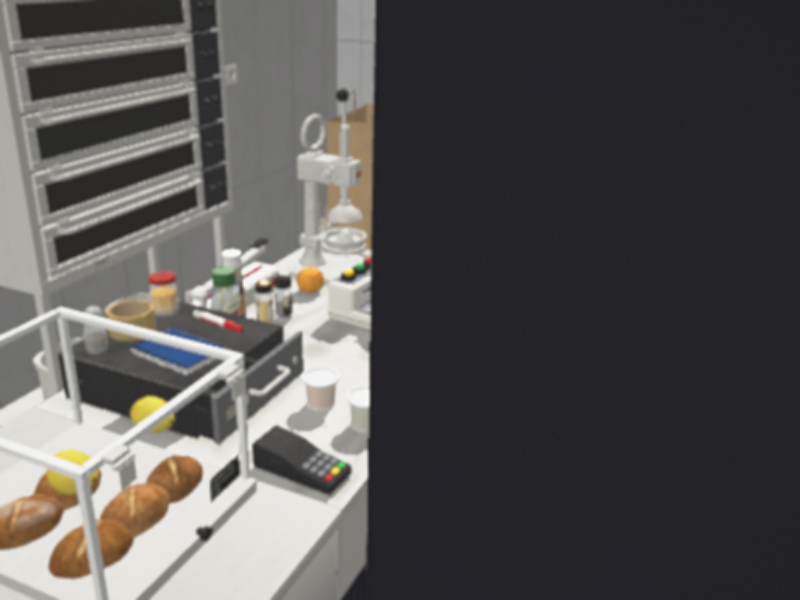

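View pics/b.png

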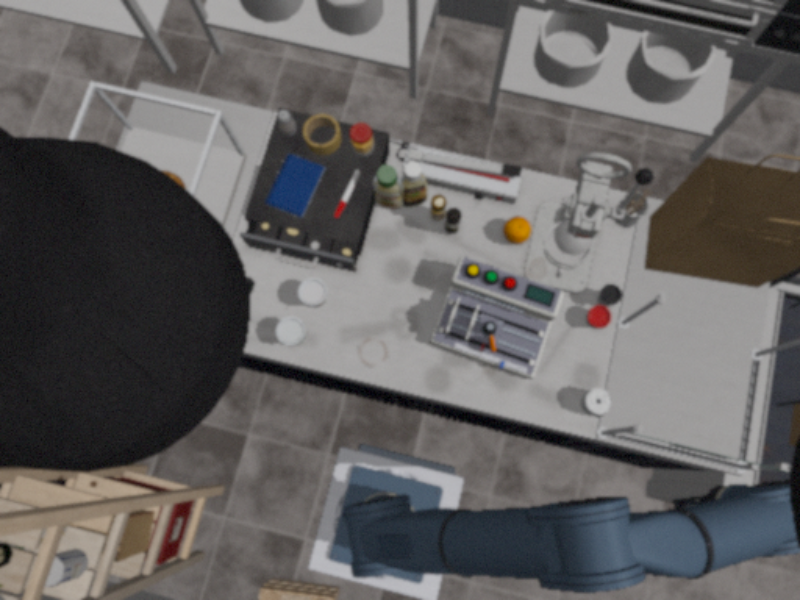

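The scene view shows the keys partly, with the arm's region occluded. The top view (800 px scale) shows the keys at yellow (473,270), green (491,277) and red (510,283). It also shows the grip at (489,327), the orange lever at (492,341), and the blue clip at (502,363).

```bash
cat > h.py <<'E'
import numpy as np, cv2
from station import status, eyes
from scipy.spatial.transform import Rotation as Rot
def cam(n, s=None):
    c=eyes.camera_info(n); K=np.array(c['intrinsics'])
    if n!='wrist':
        R=np.array(c['R']); return K,R.T,-R.T@np.array(c['t'])
    T=np.array(c['T_tool_cam']); Rt=Rot.from_euler('xyz',s['tcp_rot']).as_matrix()
    return K,Rt@T[:3,:3],Rt@T[:3,3]+np.array(s['ee_pos'])
def ray(C,p):
    K,R,o=C; return o,R@np.linalg.inv(K)@np.array([p[0],p[1],1.])
def onz(C,p,z):
    o,d=ray(C,p); return o+d*(z-o[2])/d[2]
def tri(C1,p1,C2,p2):
    (o1,d1),(o2,d2)=ray(C1,p1),ray(C2,p2); d1/=np.linalg.norm(d1);d2/=np.linalg.norm(d2)
    a=np.linalg.lstsq(np.c_[d1,-d2],o2-o1,rcond=None)[0]; A,B=o1+a[0]*d1,o2+a[1]*d2
    return (A+B)/2,np.linalg.norm(A-B)
HUE=dict(red=[(0,6),(174,180)],orange=[(7,18)],yellow=[(22,34)],green=[(50,90)],blue=[(105,125)])
def blobs(im,col,box=None,smin=110,vmin=60,amin=6):
    h=cv2.cvtColor(im,cv2.COLOR_RGB2HSV); m=np.zeros(h.shape[:2],np.uint8)
    for a,b in HUE[col]: m|=cv2.inRange(h,(a,smin,vmin),(b,255,255))
    if box: k=np.zeros_like(m); x0,y0,x1,y1=box; k[y0:y1,x0:x1]=1; m*=k
    n,_,st,ce=cv2.connectedComponentsWithStats(m)
    return sorted([(int(st[i,4]),*np.round(ce[i],1).tolist(),st[i,:4].tolist()) for i in range(1,n) if st[i,4]>=amin],key=lambda t:-t[0])
E
python3 - <<'E'
from h import *
T,S=np.load('top.npy'),np.load('scene.npy'); CT,CS=cam('top'),cam('scene')
for c in HUE: 
    b=blobs(T,c,(275,160,362,242),amin=4); print('top',c,b, [np.round(onz(CT,x[1:3],106 if c in('yellow','green','red') else 50)).tolist() for x in b[:2]])
    if c in('red','yellow','green'): print(' scene',c,blobs(S,c,(210,155,240,185),amin=4))
i=cv2.resize(T[155:245,265:370],(798,684),interpolation=cv2.INTER_CUBIC)[:600]
cv2.imwrite('pics/c.png',cv2.resize(T[160:242,270:368],None,fx=7,fy=7,interpolation=cv2.INTER_CUBIC)[:,:,::-1])
E
```

```text
top red [(41, 326.0, 180.8, [323, 178, 7, 7]), (5, 308.6, 221.2, [308, 220, 2, 3])] [[632.0, -156.0, 106.0], [462.0, -126.0, 106.0]]
 scene red [(14, 235.4, 166.6, [234, 165, 4, 5])]
top orange [(36, 314.7, 219.6, [313, 214, 5, 11])] [[484.0, -151.0, 50.0]]
top yellow [(48, 302.4, 172.5, [299, 169, 8, 8])] [[643.0, -60.0, 106.0]]
 scene yellow [(28, 223.2, 174.6, [220, 172, 7, 6])]
top green [(46, 344.6, 188.4, [338, 185, 14, 8]), (37, 314.2, 176.5, [311, 174, 7, 7])] [[620.0, -232.0, 106.0], [638.0, -108.0, 106.0]]
 scene green [(17, 230.4, 170.6, [228, 169, 6, 4])]
top blue [(5, 320.6, 233.2, [320, 232, 2, 3])] [[437.0, -185.0, 50.0]]
```

View pics/c.png

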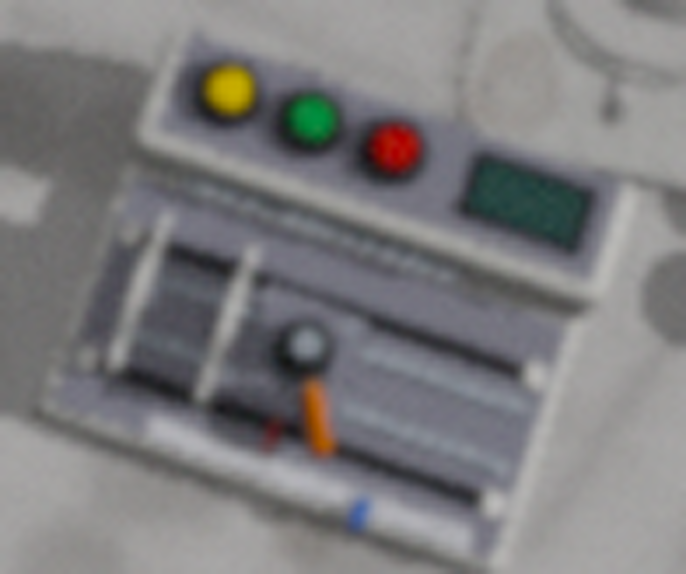

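The crop shows the keys 48 mm apart, which matches the spec, and a printer yaw of about -0.11 rad. It also shows the grip at about (300,345), the pointer at (272,433) and the clip at (358,515). A rack post stands near (343,-466), so I'll go round it on the inside.

Request:
servo_tool(
  steps=[
    [[-0.15, -3.3, 0, 0, -1], [-0.3, -6.7, 0, 0, -1], [-0.5, -10, 0, 0, -1], [-0.6, -13.3, 0, 0, -1], [-0.8, -16.7, 0, 0, -1], [-0.9, -20, 0, 0, -1], [2.6, -20.9, 0, 0.1, -1], [6.1, -21.8, 0, 0.2, -1], [9.6, -22.7, 0, 0.3, -1], [13.1, -23.5, 0, 0.4, -1]],
  ],
)

```text
clock: 0.93
ee_pos: [271.2, -369.7, 231.4]
tcp_rot: [3.142, -0.0, -0.065]
force: [1.0, -1.0, -0.1]
gripper_width: 0.3
grip_force: 0.0
```

Request:
servo_tool(
  steps=[
    [[3, -2.4, 0, -0.1, -1], [6.1, -4.8, 0, -0.2, -1], [9.1, -7.2, 0, -0.3, -1], [12.2, -9.6, 0, -0.4, -1], [15.2, -12, 0, -0.5, -1], [17.4, -14.6, 0, -0.6, -1], [19.5, -17.1, 0, -0.7, -1], [21.7, -19.6, 0, -0.8, -1], [23.8, -22.2, 0, -0.9, -1], [26, -24.7, 0, -0.96, -1]],
  ],
)

```text
clock: 1.77
ee_pos: [545.3, -138.3, 231.1]
tcp_rot: [-3.141, 0.0, 0.906]
force: [-0.9, -0.9, 0.3]
gripper_width: 0.2
grip_force: 0.0
```

```bash
cat > look.py <<'E'
from h import *
import sys
tag=sys.argv[1]; s=status.sense(); im=eyes.camera('wrist'); np.savez(tag,im=im,p=s['ee_pos'],r=s['tcp_rot'])
print(np.round(s['ee_pos'],1),np.round(s['tcp_rot'],3),np.abs(s['qd']).max().round(3)); C=cam('wrist',s)
for c,z in dict(red=106,yellow=106,green=106,orange=98,blue=47).items():
    for b in blobs(im,c,amin=25)[:4]: print(c,b,np.round(onz(C,b[1:3],z),1))
cv2.imwrite(f'pics/{tag}.png',cv2.resize(im,(800,600),interpolation=cv2.INTER_CUBIC)[:,:,::-1])
E
python3 look.py w1
```

```text
[ 545.3 -138.3  231.1] [-3.141  0.     0.906] 0.504
red (1278, 430.9, 285.4, [408, 266, 45, 41]) [ 617.9 -338.3  106. ]
red (687, 347.3, 133.3, [335, 117, 26, 33]) [ 635.9 -155.6  106. ]
yellow (820, 290.0, 28.7, [276, 10, 28, 39]) [645.9 -55.7 106. ]
green (476, 320.2, 83.7, [308, 72, 25, 25]) [ 640.9 -106.1  106. ]
orange (3617, 456.6, 24.1, [416, 0, 83, 55]) [ 760.1 -138.5   98. ]
orange (284, 212.0, 218.6, [201, 201, 22, 36]) [ 485.  -144.6   98. ]
blue (38, 212.0, 247.6, [208, 245, 10, 7]) [ 442.1 -183.8   47. ]
```

View pics/w1.png

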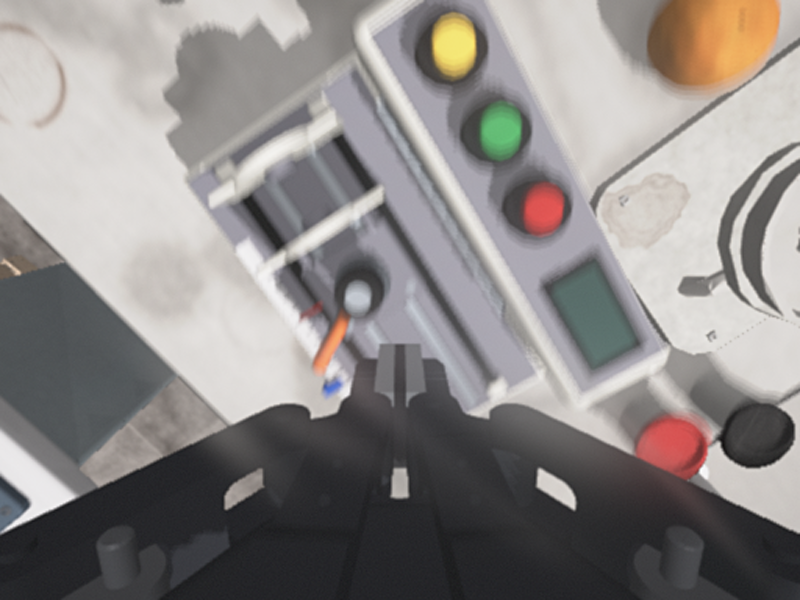

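The wrist view (800 px scale) shows yellow (453,45), green (500,130) and red (545,208), the grip cap at (357,296), the pointer at (312,310) and the clip at (332,386). The arm was still moving, so I'll measure again now that it has stopped.

```bash
python3 look.py w2
python3 - <<'E'
from h import *
d=np.load('w2.npz'); im=d['im']; s=dict(ee_pos=d['p'],tcp_rot=d['r']); C=cam('wrist',s); CS=cam('scene'); CT=cam('top')
for c,ps,pt in(('red',(235.4,166.6),(326,180.8)),('green',(230.4,170.6),(314.2,176.5)),('yellow',(223.2,174.6),(302.4,172.5))):
    b=[x for x in blobs(im,c,(240,0,370,170))][0]
    print(c,*[np.round(np.r_[tri(C,b[1:3],Q,p)],1) for Q,p in((CS,ps),(CT,pt))])
print('pointer',blobs(im,'red',(180,180,230,215),smin=80,amin=5))
cv2.imwrite('pics/w2c.png',cv2.resize(im[120:270,150:350],None,fx=4,fy=4,interpolation=cv2.INTER_CUBIC)[:,:,::-1])
E
```

```text
[ 550.1 -131.7  231.1] [-3.141 -0.005  0.916] 0.063
red (859, 431.0, 291.2, [407, 277, 43, 33]) [ 621.8 -336.2  106. ]
red (546, 346.1, 149.3, [334, 137, 26, 26]) [ 632.7 -159.1  106. ]
yellow (625, 291.7, 46.5, [279, 32, 27, 31]) [643.8 -59.3 106. ]
green (523, 320.3, 100.3, [308, 88, 26, 26]) [ 638.3 -109.5  106. ]
orange (4561, 456.9, 35.5, [417, 0, 80, 75]) [ 762.  -137.6   98. ]
orange (286, 210.5, 231.0, [199, 212, 23, 36]) [ 480.7 -147.3   98. ]
blue (73, 211.2, 256.5, [205, 252, 14, 10]) [ 439.9 -185.9   47. ]
red [ 632.5 -155.9  115.1    2.9] [ 630.4 -156.   115.     1.9]
green [ 634.8 -109.4  114.7    4. ] [ 637.4 -108.6  109.1    1.3]
yellow [640.2 -60.8 114.9   3.7] [643.3 -59.8 105.4   1.5]
pointer [(41, 199.3, 208.5, [192, 204, 14, 10])]
```

View pics/w2c.png

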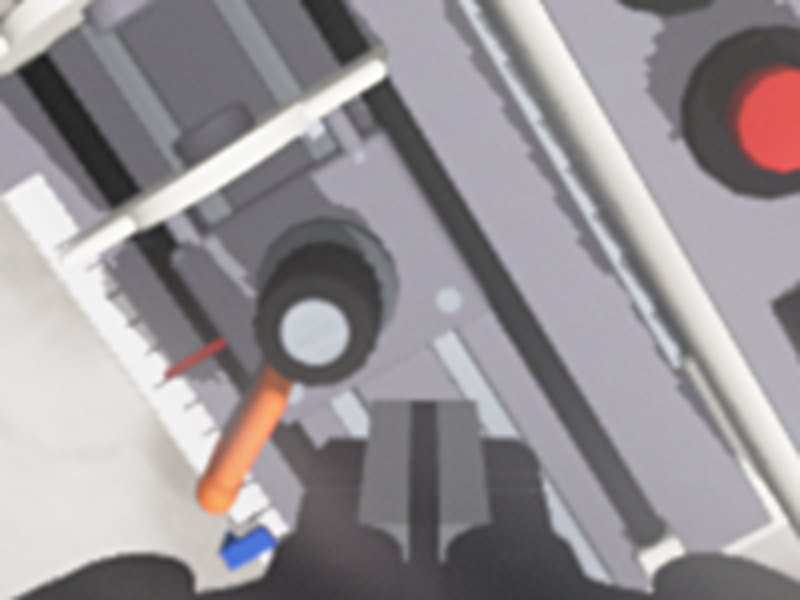

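Request:
servo_tool(
  steps=[
    [[1, 2, 0, 0, -1], [2, 4, 0, 0, -1], [3, 6, 0, 0, -1], [4.1, 7.7, 2, 0, -1], [4.1, 7.7, 5, 0, -1], [4.1, 7.7, 8, 0, -1], [4.1, 7.7, 9.6, 0, -1], [4.1, 7.7, 9.6, 0, -1], [4.1, 7.7, 9.6, 0, -1], [4.1, 7.7, 9.6, 0, -1]],
  ],
)

```text
clock: 2.7
ee_pos: [631.1, -155.7, 136.5]
tcp_rot: [3.14, -0.001, 0.9]
force: [0.4, 0.1, -0.1]
gripper_width: 0.0
grip_force: 0.0
```

```bash
python3 look.py w3
```

```text
[ 631.1 -155.7  136.5] [ 3.14e+00 -1.00e-03  9.00e-01] 0.015
red (620, 254.8, 214.0, [236, 202, 39, 28]) [ 631.1 -154.9  106. ]
yellow (1819, 155.8, 74.3, [132, 50, 49, 49]) [639.3 -57.2 106. ]
green (1344, 208.2, 152.5, [188, 132, 42, 42]) [ 633.6 -107.8  106. ]
orange (8131, 427.6, 45.2, [374, 0, 107, 98]) [ 768.  -138.8   98. ]
```

View pics/w3.png

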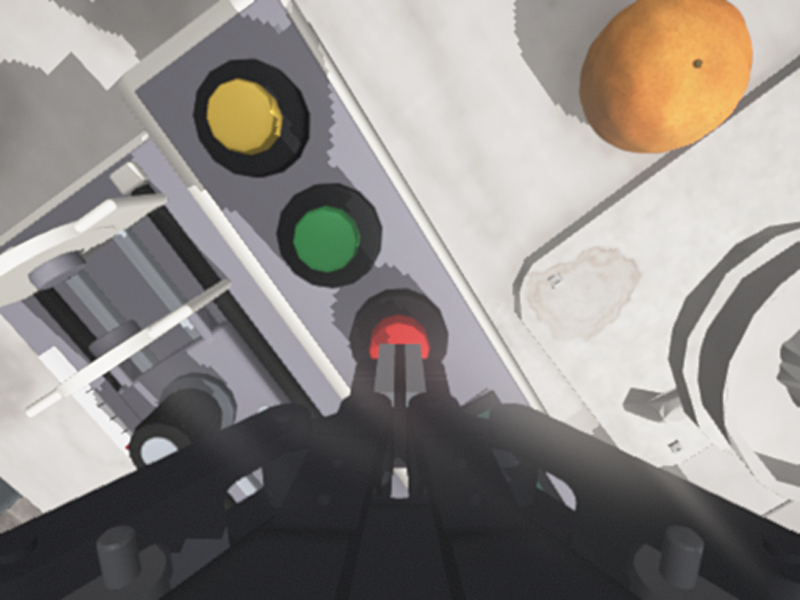

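The wrist view shows the fingertips just over the red key (400,340). Green is at (326,238) and yellow at (243,116), both ringed by dark collars.

Run:
```python
from h import *
def L(t): d=np.load(t+'.npz'); return cam('wrist',dict(ee_pos=d['p'],tcp_rot=d['r']))
A,B=L('w2'),L('w3')
print('green',tri(A,(320.3,100.3),B,(208.2,152.5)),'yellow',tri(A,(291.7,46.5),B,(155.8,74.3)))
print('grip cap tri',tri(A,(228.75,203),B,(158*.64,451*.64)))
print('cap@104',onz(A,(228.75,203),104).round(1)); 
for z in(45,50,55,60): print(z,'ptr',onz(A,(192,213.75),z).round(1),'clip',onz(A,(211.75,256.75),z).round(1))
```

```text
green (array([ 636.11595634, -107.93421441,  118.08133655]), np.float64(0.6183142446845892)) yellow (array([641.3882522 , -60.33507765, 117.35293968]), np.float64(0.1629274605309956))
grip cap tri (array([ 515.39611566, -133.65964846,  103.255709  ]), np.float64(1.6233728864065902))
cap@104 [ 515.5 -134.3  104. ]
45 ptr [ 456.6 -129.9   45. ] clip [ 439.3 -187.2   45. ]
50 ptr [ 458.6 -129.1   50. ] clip [ 441.6 -185.6   50. ]
55 ptr [ 460.7 -128.4   55. ] clip [ 443.8 -184.    55. ]
60 ptr [ 462.7 -127.6   60. ] clip [ 446.1 -182.4   60. ]
```

Request:
servo_tool(
  steps=[
    [[0, 0, 0.5, 0, -1], [0, 0, 1, 0, -1], [0, 0, 1.5, 0, -1], [0, 0, 1.8, 0, -1], [0, 0, 2, 0, -1], [0, 0, 2.2, 0, -1], [0, 0, 2.2, 0, -1]],
  ],
)

```text
clock: 3.33
ee_pos: [631.0, -155.6, 116.7]
tcp_rot: [3.139, -0.001, 0.9]
force: [-9.4, 2.1, 28.6]
gripper_width: -0.1
grip_force: 14.6
```

Request:
servo_tool(
  steps=[
    [[0, 0, -0.3, 0, -1], [0, 0, -0.3, 0, -1]],
  ],
)

```text
clock: 3.5
ee_pos: [630.9, -155.5, 117.6]
tcp_rot: [3.14, -0.001, 0.901]
force: [-0.9, -0.0, 2.8]
gripper_width: 0.1
grip_force: 1.8
```

Request:
servo_tool(
  steps=[
    [[0, 0, -0.2, 0, -1], [0, 0, -0.2, 0, -1]],
  ],
)

```text
clock: 3.67
ee_pos: [630.9, -155.5, 118.7]
tcp_rot: [3.141, -0.0, 0.901]
force: [1.6, -0.3, 3.6]
gripper_width: 0.2
grip_force: 1.5
```

Request:
servo_tool(
  steps=[
    [[0, 0, -0.2, 0, -1], [0, 0, -0.2, 0, -1]],
  ],
)

```text
clock: 3.83
ee_pos: [630.8, -155.5, 120.4]
tcp_rot: [3.141, -0.0, 0.901]
force: [2.1, -0.5, 1.0]
gripper_width: -0.3
grip_force: 1.0
```

Request:
servo_tool(
  steps=[
    [[0, 0, -0.3, 0, -1], [0, 0, -0.3, 0, -1]],
  ],
)

```text
clock: 4.0
ee_pos: [630.3, -155.3, 123.3]
tcp_rot: [-3.141, 0.0, 0.901]
force: [-0.7, -0.2, -0.9]
gripper_width: -0.4
grip_force: 0.0
```

The force followed the spring and then hit a hard stop near 116.7, so the red key went fully down. Next is yellow.

Request:
servo_tool(
  steps=[
    [[0, 0, -1.8, 0, -1], [2.7, -1.7, -1.8, 0, -1], [5.4, -3.4, -1.8, 0, -1], [8.1, -5.1, -1.8, 0, -1], [8.1, -5.1, -1.8, 0, -1], [8.1, -5.1, -0.6, 0, -1], [8.1, -5.1, 0.1, 0, -1], [8.1, -5.1, 0.6, 0, -1], [8.1, -5.1, 0.9, 0, -1], [8.1, -5.1, 0.9, 0, -1]],
  ],
)

```text
clock: 4.83
ee_pos: [640.2, -61.1, 116.7]
tcp_rot: [3.141, 0.0, 0.899]
force: [-10.4, 2.2, 29.2]
gripper_width: -0.2
grip_force: 14.6
```

Request:
servo_tool(
  steps=[
    [[0, 0, 0, 0, -1]],
  ],
)

```text
clock: 4.92
ee_pos: [640.2, -61.1, 116.6]
tcp_rot: [3.141, 0.0, 0.899]
force: [-11.1, 1.6, 32.0]
gripper_width: 0.3
grip_force: 15.5
```

Request:
servo_tool(
  steps=[
    [[0, 0, -0.4, 0, -1], [0, 0, -0.4, 0, -1]],
  ],
)

```text
clock: 5.08
ee_pos: [640.5, -61.4, 118.8]
tcp_rot: [3.142, 0.0, 0.899]
force: [-1.5, 1.0, 3.8]
gripper_width: -0.1
grip_force: 1.5
```

Request:
servo_tool(
  steps=[
    [[0, 0, -1, 0, -1], [0, 0, -2.2, 0, -1], [-2, 1.3, -2.2, 0, -1], [-4, 2.5, -2.2, 0, -1], [-4, 2.5, -2.2, 0, -1], [-4, 2.5, -1.1, 0, -1], [-4, 2.5, -0.4, 0, -1], [-4, 2.5, 0.1, 0, -1], [-4, 2.5, 0.4, 0, -1], [-4, 2.5, 0.4, 0, -1]],
  ],
)

```text
clock: 5.92
ee_pos: [635.5, -106.8, 116.7]
tcp_rot: [3.141, 0.0, 0.901]
force: [-8.9, -1.5, 27.0]
gripper_width: 0.1
grip_force: 13.4
```

Request:
servo_tool(
  steps=[
    [[0, 0, 0, 0, -1]],
  ],
)

```text
clock: 6.0
ee_pos: [635.5, -106.8, 116.7]
tcp_rot: [3.14, 0.0, 0.901]
force: [-10.8, -1.6, 28.3]
gripper_width: 0.3
grip_force: 14.3
```

Request:
servo_tool(
  steps=[
    [[0, 0, -0.4, 0, -1], [0, 0, -0.4, 0, -1]],
  ],
)

```text
clock: 6.17
ee_pos: [635.7, -106.6, 119.0]
tcp_rot: [3.141, 0.0, 0.902]
force: [-1.2, -2.1, 2.5]
gripper_width: -0.2
grip_force: 1.4
```

Request:
servo_tool(
  steps=[
    [[0, 0, -2, 0, -1], [0, 0, -4, 0, -1], [0, 0, -6, 0, -1], [0, 0, -6, 0, -1], [0, 0, -6, 0, -1]],
  ],
)

```text
clock: 6.58
ee_pos: [636.1, -106.1, 178.6]
tcp_rot: [3.141, -0.001, 0.902]
force: [-0.1, -0.6, -0.0]
gripper_width: 0.1
grip_force: 0.0
```

All three keys were fully pressed in order. Now I'll go over the grip with the fingers partly open and check the position.

Request:
servo_tool(
  steps=[
    [[-2.4, -1.9, 0, 0, 0.4], [-4.8, -3.9, 0, 0, 0.4], [-7.3, -5.8, 0, 0, 0.4], [-9.7, -7.7, 0, 0, 0.4], [-9.7, -7.7, 1, 0, 0.4], [-9.7, -7.7, 3, 0, 0.4], [-9.7, -7.7, 3, 0, 0.4], [-9.7, -7.7, 3, 0, 0.4], [-9.7, -7.7, 3, 0, 0.4]],
  ],
)

```text
clock: 7.33
ee_pos: [515.2, -134.8, 148.1]
tcp_rot: [-3.141, 0.0, 0.902]
force: [-0.4, -0.3, 0.8]
gripper_width: 59.8
grip_force: 0.0
```

```bash
python3 look.py w4
```

```text
[ 515.2 -134.8  148.1] [-3.141  0.     0.902] 0.013
red (1497, 435.4, 123.8, [413, 104, 46, 41]) [ 635.3 -160.   106. ]
red (466, 501.7, 309.1, [485, 298, 27, 29]) [ 607.5 -306.2  106. ]
red (47, 211.3, 213.8, [201, 209, 19, 12]) [ 489.9 -119.3  106. ]
green (1427, 402.4, 46.5, [383, 24, 41, 47]) [ 642.1 -110.   106. ]
orange (592, 228.6, 245.6, [213, 218, 31, 52]) [ 481.1 -146.7   98. ]
orange (140, 506.9, 6.3, [500, 0, 12, 18]) [ 704.4 -130.2   98. ]
blue (107, 227.2, 276.2, [219, 270, 17, 13]) [ 440.4 -186.5   47. ]
```

View pics/w4.png

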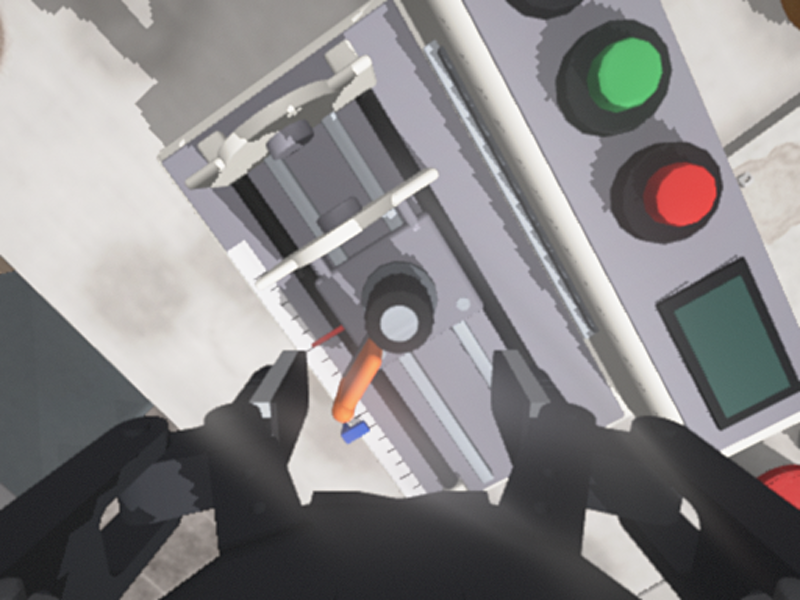

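The wrist view shows the grip cap at (400,323), centred between the fingers. The pointer tip is at (315,345), the clip at (355,430) and the lever is still open.

Run:
```python
from h import *
def L(t): d=np.load(t+'.npz'); return cam('wrist',dict(ee_pos=d['p'],tcp_rot=d['r']))
A,B=L('w2'),L('w4')
print('cap',tri(A,(228.75,203),B,(256,206.7)),onz(B,(256,206.7),104).round(1))
p=tri(A,(192,213.75),B,(201.6,220.8)); c=tri(A,(211.75,256.75),B,(227.2,275.2)); print('ptr',p,'clip',c)
for yaw in(-.105,-.115,-.125):
    y=np.array([-np.sin(yaw),np.cos(yaw)])
    print(yaw,'draw tri',(c[0]-p[0])[:2]@y, *['z%d/%d %.1f'%(zp,zc,((onz(B,(227.2,275.2),zc)-onz(B,(201.6,220.8),zp))[:2]@y)) for zp in(48,53,58) for zc in(48,53)])
```

```text
cap (array([ 516.12486647, -133.87983933,  105.95637583]), np.float64(0.21430751938748152)) [ 515.8 -134.3  104. ]
ptr (array([ 464.10341055, -127.1818257 ,   62.92723274]), np.float64(0.45035557671899945)) clip (array([ 436.18511688, -189.6723632 ,   37.40810565]), np.float64(0.6693021069933569))
-0.105 draw tri -65.0724121035335 z48/48 -56.7 z48/53 -54.4 z53/48 -57.9 z53/53 -55.6 z58/48 -59.0 z58/53 -56.7
-0.115 draw tri -65.28130576528463 z48/48 -56.8 z48/53 -54.5 z53/48 -58.0 z53/53 -55.7 z58/48 -59.2 z58/53 -56.8
-0.125 draw tri -65.48367135086016 z48/48 -56.9 z48/53 -54.6 z53/48 -58.1 z53/53 -55.8 z58/48 -59.3 z58/53 -57.0
```

Request:
servo_tool(
  steps=[
    [[0, 0, 2.5, 0, 0.4], [0, 0, 5, 0, 0.4], [0, 0, 6.5, 0, 0.4], [0, 0, 7.4, 0, 0.4], [0, 0, 7.4, 0, 0.4], [0, 0, 7.4, 0, -1], [0, 0, 7.4, 0, -1], [0, 0, 7.4, 0, -1], [0, 0, 7.4, 0, -1], [0, 0, 7.4, 0, -1]],
  ],
)

```text
clock: 8.22
ee_pos: [515.3, -135.0, 75.7]
tcp_rot: [3.141, -0.001, 0.901]
force: [-3.0, 3.2, 5.3]
gripper_width: 28.6
grip_force: 58.7
```

Request:
servo_tool(
  steps=[
    [[-0.6, 0.4, 0, 0, -1], [-1.2, 0.75, 0, 0, -1], [-1.8, 1.1, 0, 0, -1], [-2.4, 1.5, 0, 0, -1], [-3, 1.85, 0, 0, -1], [-3.6, 2.25, 0, 0, -1], [-4.3, 2.65, 0, 0, -1], [-4.3, 2.65, 0, 0, -1], [-4.3, 2.65, 0, 0, -1]],
  ],
)

```text
clock: 8.97
ee_pos: [509.8, -185.9, 75.7]
tcp_rot: [3.14, -0.001, 0.9]
force: [-1.7, 3.2, 6.3]
gripper_width: 28.3
grip_force: 59.0
```

```bash
python3 look.py w5
python3 - <<'E'
from h import *
i=eyes.camera('top'); np.save('t5.npy',i)
d=np.load('w5.npz')['im']
a=cv2.resize(d[180:384,120:320],(600,600)[::1] if 0 else (588,600),interpolation=cv2.INTER_CUBIC)
b=cv2.resize(i[205:245,290:332],None,fx=5,fy=5,interpolation=cv2.INTER_CUBIC)
v=np.zeros((600,800,3),np.uint8); v[:,:588]=a; v[:200,590:800]=b
cv2.imwrite('pics/w5c.png',v[:,:,::-1])
E
```

```text
[ 509.8 -185.9   75.7] [ 3.14e+00 -1.00e-03  9.00e-01] 0.008
red (1628, 487.0, 15.6, [459, 0, 53, 37]) [ 630.  -160.7  106. ]
orange (546, 226.6, 298.0, [214, 276, 26, 39]) [ 485.8 -194.2   98. ]
```

View pics/w5c.png

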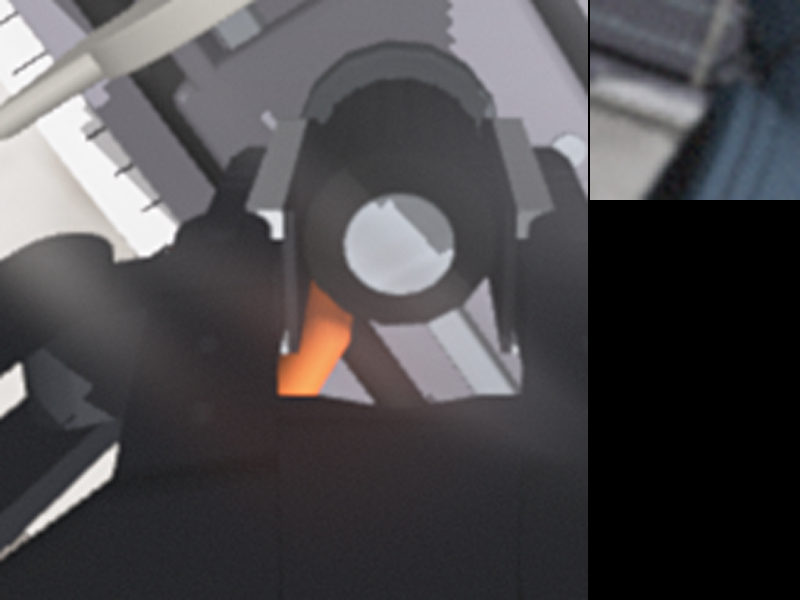

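The guide is drawn out about 51 mm with a firm hold, and the cap sits at (400,245) between the pads. The hand hides the pointer and clip. I'll draw 6 mm more, which the geometry calls for, and turn partway while keeping the lever under 0.6. That may bring the pointer into view.

Request:
servo_tool(
  steps=[
    [[-0.25, 0.16, 0, 0, -1], [-0.5, 0.3, 0, 0, -1], [-0.5, 0.3, 0, -0.1, -1], [-0.5, 0.3, 0, -0.2, -1], [-0.5, 0.3, 0, -0.3, -1], [-0.5, 0.3, 0, -0.4, -1], [-0.5, 0.3, 0, -0.5, -1], [-0.5, 0.3, 0, -0.6, -1], [-0.5, 0.3, 0, -0.6, -1], [-0.5, 0.3, 0, -0.6, -1]],
  ],
)

```text
clock: 9.9
ee_pos: [509.7, -191.2, 75.7]
tcp_rot: [3.138, -0.0, 1.5]
force: [1.4, 2.7, 5.9]
gripper_width: 28.5
grip_force: 58.9
```

```bash
python3 look.py w6
```

```text
[ 509.7 -191.2   75.7] [ 3.138 -0.     1.5  ] 0.014
red (148, 177.6, 217.5, [161, 215, 34, 6]) [ 479.2 -167.1  106. ]
orange (42, 225.3, 283.5, [223, 275, 5, 17]) [ 494.1 -203.7   98. ]
blue (353, 142.5, 215.9, [130, 206, 28, 17]) [ 439.8 -185.9   47. ]
```

View pics/w6.png

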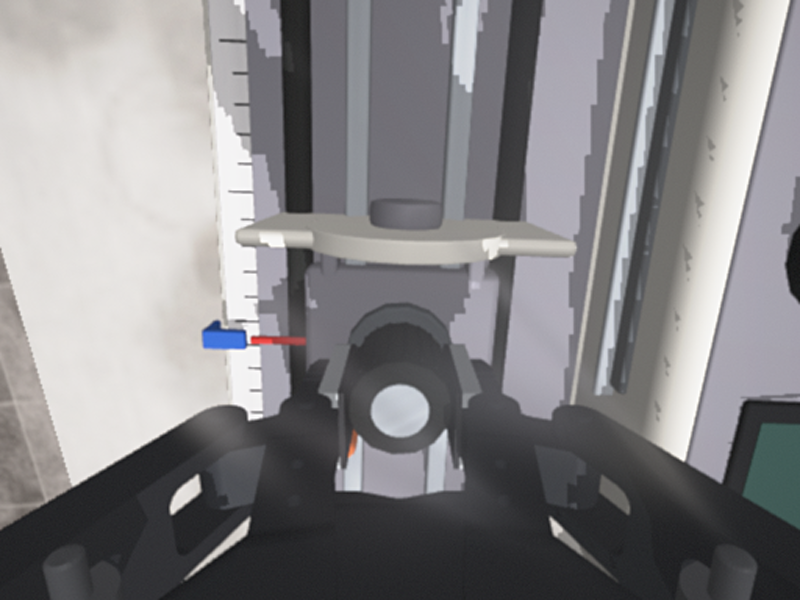

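The view is clear: blue clip at (225,337), pointer tip at (252,341), and they nearly line up. I'll work out the leftover offset.

Run:
```python
from h import *
d=np.load('w6.npz'); im=d['im']; B=cam('wrist',dict(ee_pos=d['p'],tcp_rot=d['r']))
print(im[203:227,[135,142,150],2].T); print(im[212:224,[162,166,172,180],0].T, im[212:224,166,1])
y=np.array([.1148,.9934])
for v in(206,210,214,216,218,220,223): print(v,[round(onz(B,(143,v),z)[:2]@y,1) for z in(45,48,50,53)])
print('ptr',[[round(onz(B,(162,v),z)[:2]@y,1) for z in(48,51,54,57)] for v in (216.5,217.5,218.5)], onz(B,(162,217.7),54), onz(B,(192,218),54))
```

```text
[[199 199 187 154 123 112 111 112 136 184 221 222 220 220 220 222 222 222
  222 221 209 199 199 198]
 [174 192 195 189 189 198 189 138 126 172 217 222 221 220 221 221 222 222
  223 221 215 202 202 203]
 [247 197 139 163 183 186 178 146 124 159 210 222 221 221 221 222 222 223
  222 223 231 243 244 243]]
[[244 243 215 160 191 230 239 231 141 165 247 246]
 [189 179 155 145 188 229 238 234 168 159 205 214]
 [173 174 165 146 178 226 239 237 202 172 172 172]
 [120 118 118 130 160 170 168 157 130 127 127 137]] [187 177 139  74  55  71  74  95 135 165 204 212]
206 [np.float64(-128.4), np.float64(-127.3), np.float64(-126.6), np.float64(-125.6)]
210 [np.float64(-131.0), np.float64(-129.9), np.float64(-129.2), np.float64(-128.1)]
214 [np.float64(-133.7), np.float64(-132.5), np.float64(-131.7), np.float64(-130.6)]
216 [np.float64(-135.0), np.float64(-133.8), np.float64(-133.0), np.float64(-131.8)]
218 [np.float64(-136.3), np.float64(-135.1), np.float64(-134.3), np.float64(-133.1)]
220 [np.float64(-137.7), np.float64(-136.4), np.float64(-135.6), np.float64(-134.4)]
223 [np.float64(-139.7), np.float64(-138.4), np.float64(-137.6), np.float64(-136.3)]
ptr [[np.float64(-133.6), np.float64(-132.5), np.float64(-131.3), np.float64(-130.1)], [np.float64(-134.3), np.float64(-133.1), np.float64(-131.9), np.float64(-130.7)], [np.float64(-135.0), np.float64(-133.7), np.float64(-132.5), np.float64(-131.3)]] [ 454.13449999 -185.39643146   54.        ] [ 471.76561101 -186.87000091   54.        ]
```

Request:
servo_tool(
  steps=[
    [[-0.15, 0, 0, 0, -1], [-0.25, 0, 0, 0, -1], [-0.25, 0, 0, 0, -1], [-0.25, 0, 0, 0, -1], [-0.25, 0, 0, 0, -1], [-0.25, 0, 0, 0, -1]],
  ],
)

```text
clock: 10.45
ee_pos: [509.4, -193.6, 75.7]
tcp_rot: [3.139, 0.0, 1.5]
force: [0.3, 1.8, 5.8]
gripper_width: 28.3
grip_force: 58.9
```

Request:
servo_tool(
  steps=[
    [[0, 0, 0, -0.08, -1], [0, 0, 0, -0.16, -1], [0, 0, 0, -0.24, -1], [0, 0, 0, -0.32, -1], [0, 0, 0, -0.4, -1], [0, 0, 0, -0.48, -1], [0, 0, 0, -0.56, -1], [0, 0, 0, -0.63, -1], [0, 0, 0, -0.63, -1], [0, 0, 0, -0.63, -1]],
  ],
)

```text
clock: 11.28
ee_pos: [510.0, -192.6, 75.7]
tcp_rot: [3.138, 0.001, 2.131]
force: [1.6, 4.3, 5.5]
gripper_width: 28.1
grip_force: 59.2
```

```bash
python3 look.py w7; python3 -c "
from station import status as s;import numpy as np
d=s.sense();print(np.round(d['torque'],2),np.round(d['joint_positions'],2))"
```

```text
[ 510.  -192.6   75.7] [3.138e+00 1.000e-03 2.131e+00] 0.012
red (208, 193.0, 174.1, [176, 162, 33, 25]) [ 467.1 -171.8  106. ]
orange (38, 225.4, 282.4, [223, 275, 6, 16]) [ 503.9 -211.1   98. ]
blue (400, 159.7, 147.8, [145, 135, 30, 27]) [ 439.6 -186.3   47. ]
[ 1.25 -0.32 -0.03] [ 0.67  0.63 -0.6   1.95  0.53  0.72  0.31]
```

View pics/w7.png

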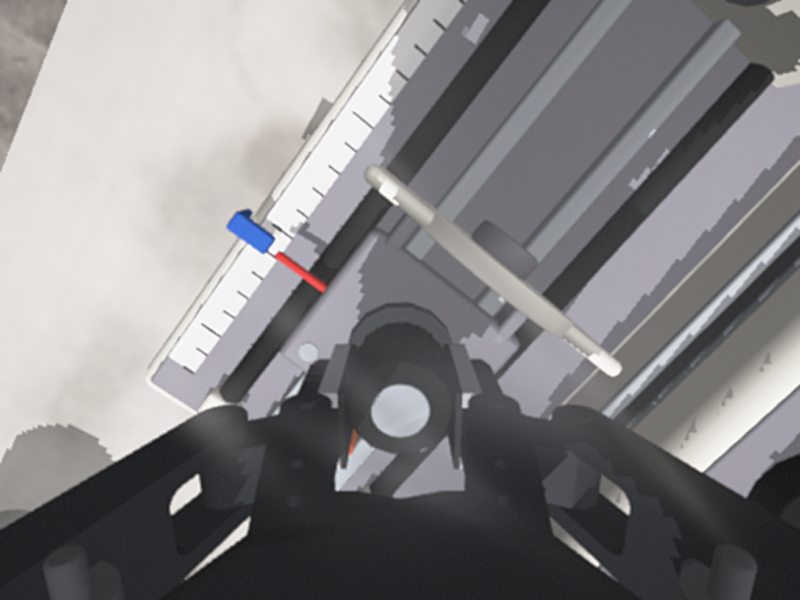

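The view shows the clip at (250,232), the pointer tip at (277,254) still lined up, and the lever nearly closed behind the left finger. I'll compute the offset and the rest of the turn numerically.

```bash
cat > off.py <<'E'
from h import *
import sys
d=np.load(sys.argv[1]+'.npz'); im=d['im']; B=cam('wrist',dict(ee_pos=d['p'],tcp_rot=d['r'])); y=np.array([.1148,.9934]); x=np.array([.9934,-.1148])
h=cv2.cvtColor(im,cv2.COLOR_RGB2HSV); m=cv2.inRange(h,(105,110,203),(125,255,255))
n,_,st,ce=cv2.connectedComponentsWithStats(m); i=1+np.argmax(st[1:,4]); print('clip top',st[i],ce[i].round(1))
c=[onz(B,ce[i],z)[:2]@y for z in(47,50)]
b=[b for b in blobs(im,'red',(100,100,230,260),smin=80) if b[0]>60][0]; p=onz(B,b[1:3],54); g=d['p']
print('ptr blob',b,'x rel grip',(p-g)[:2]@x,'ptr-clip y:',[round(p[:2]@y-q,1) for q in c])
E
python3 off.py w6; python3 off.py w7
```

```text
clip top [130 213  27  10 257] [142.5 217.6]
ptr blob (183, 178.0, 217.4, [160, 215, 36, 6]) x rel grip -46.76893263691981 ptr-clip y: [np.float64(3.8), np.float64(2.6)]
clip top [145 137  29  25 320] [159.2 149. ]
ptr blob (232, 193.2, 174.2, [176, 161, 34, 27]) x rel grip -46.201429105797565 ptr-clip y: [np.float64(2.2), np.float64(1.3)]
```

Request:
servo_tool(
  steps=[
    [[-0.08, -0.06, 0, -0.03, -1], [-0.15, -0.12, 0, -0.07, -1], [-0.15, -0.12, 0, -0.11, -1], [-0.15, -0.12, 0, -0.14, -1], [-0.15, -0.12, 0, -0.16, -1], [-0.15, -0.12, 0, -0.16, -1], [-0.15, -0.12, 0, -0.16, -1]],
  ],
)

```text
clock: 11.92
ee_pos: [509.9, -193.8, 75.8]
tcp_rot: [3.137, 0.001, 2.291]
force: [2.5, 7.9, 5.7]
gripper_width: 28.4
grip_force: 60.7
```

```bash
cat > st.py <<'E'
from station import status as s;import numpy as np
d=s.sense();print({k:np.round(d[k],3).tolist() for k in('clock','ee_pos','tcp_rot','torque','force','joint_positions','grip_force')})
E
python3 st.py; python3 look.py w8; python3 off.py w8
```

```text
{'clock': 11.917, 'ee_pos': [509.906, -193.801, 75.75], 'tcp_rot': [3.137, 0.001, 2.291], 'torque': [1.752, -0.386, -0.126], 'force': [2.508, 7.854, 5.659], 'joint_positions': [0.7, 0.642, -0.645, 1.946, 0.562, 0.736, 0.441], 'grip_force': 60.726}
[ 509.9 -193.8   75.8] [3.137e+00 1.000e-03 2.291e+00] 0.003
red (213, 201.5, 165.3, [186, 150, 30, 30]) [ 464.5 -175.2  106. ]
blue (404, 173.0, 131.9, [159, 118, 29, 29]) [ 439.7 -186.3   47. ]
clip top [159 120  28  27 328] [172.7 133.2]
ptr blob (232, 201.0, 164.7, [186, 150, 30, 30]) x rel grip -46.594001871586315 ptr-clip y: [np.float64(0.9), np.float64(0.1)]
```

Request:
servo_tool(
  steps=[
    [[0, 0, 0, -0.04, -1], [0, 0, 0, -0.06, -1], [0, 0, 0, -0.06, -1], [0, 0, 0, -0.06, -1]],
  ],
)

```text
clock: 12.3
ee_pos: [509.7, -193.8, 75.8]
tcp_rot: [3.138, 0.001, 2.35]
force: [0.8, 7.4, 6.0]
gripper_width: 28.1
grip_force: 65.2
```

```bash
python3 st.py
```

```text
{'clock': 12.3, 'ee_pos': [509.664, -193.804, 75.769], 'tcp_rot': [3.138, 0.001, 2.35], 'torque': [1.827, -0.286, -0.609], 'force': [0.818, 7.426, 5.98], 'joint_positions': [0.71, 0.645, -0.662, 1.946, 0.575, 0.742, 0.488], 'grip_force': 65.238}
```

Request:
servo_tool(
  steps=[
    [[0, 0, 0, -0.04, -1], [0, 0, 0, -0.06, -1], [0, 0, 0, -0.06, -1], [0, 0, 0, -0.06, -1]],
  ],
)

```text
clock: 12.63
ee_pos: [509.3, -193.9, 75.8]
tcp_rot: [3.138, 0.001, 2.409]
force: [-0.3, 7.2, 7.3]
gripper_width: 28.9
grip_force: 70.3
```

```bash
python3 st.py
```

```text
{'clock': 12.633, 'ee_pos': [509.309, -193.882, 75.756], 'tcp_rot': [3.138, 0.001, 2.409], 'torque': [1.893, -0.094, -1.033], 'force': [-0.25, 7.187, 7.305], 'joint_positions': [0.72, 0.649, -0.678, 1.946, 0.587, 0.749, 0.536], 'grip_force': 70.255}
```

The torque climbed steeply to 1 N·m, well past the cam's 0.2, so the lever is on its stop. I'll ease back slightly and check the pointer once more.

Request:
servo_tool(
  steps=[
    [[0, 0, 0, 0.04, -1], [0, 0, 0, 0.04, -1], [0, 0, 0, 0.04, -1]],
  ],
)

```text
clock: 12.88
ee_pos: [509.5, -194.1, 75.8]
tcp_rot: [3.138, 0.001, 2.369]
force: [1.0, 7.5, 6.9]
gripper_width: 28.0
grip_force: 66.0
```

```bash
python3 st.py; python3 look.py w9 | grep -E "orange|blue"; python3 off.py w9
```

```text
{'clock': 12.883, 'ee_pos': [509.465, -194.055, 75.784], 'tcp_rot': [3.138, 0.001, 2.369], 'torque': [1.657, -0.141, -0.726], 'force': [1.022, 7.461, 6.896], 'joint_positions': [0.713, 0.647, -0.667, 1.946, 0.579, 0.745, 0.504], 'grip_force': 66.024}
blue (415, 180.9, 125.8, [167, 112, 28, 30]) [ 439.6 -186.3   47. ]
clip top [167 113  27  29 342] [180.4 126.9]
ptr blob (235, 206.1, 161.7, [192, 146, 28, 31]) x rel grip -46.04127090892851 ptr-clip y: [np.float64(0.3), np.float64(-0.4)]
```

The pointer is within about 1 mm of the clip, the lever is pressed on its stop, the grip is firm and the keys are free. I'm handing the job in.

```bash
python3 -c "
from station import close_job
print(close_job())"
```

```text
the job is handed in; nothing more can be done
None
```

I handed the job in at 12.9 s: red, yellow and green were pressed fully down in that order, the pointer is within about 1 mm of the clip, the lever is pushed onto its closed stop (judged from the jump in turning force, not seen directly), and the hand still holds the grip; no verdict came back.

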